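Roll the bronze sleeve up the loading ramp to its stop

TASK

Two bearing sleeves lie at the foot of the two-lane loading ramp. With the fingertips, slowly push the bronze-coloured one up its lane, rolling over the yellow flap and on to the stop at the top, so that the flap springs up behind it and holds it there; do not let it run away back down the slope, and do not lift it. Leave the steel sleeve, the oil vial and the plug gauge where they are, and finish with the hand clear.

Things in the scene. Friction and masses are not known exactly. Their poses are not given: they have to be found in the camera images.
- bronze_sleeve_center (a point): The bronze-coloured bearing sleeve: hollow cylinder, 50 mm diameter, 60 mm long, about 0.3 kg. The point is its centre; its y axis is the cylinder's axis, x and z turn as it rolls. At the start it lies at rest in one of the two lanes (which one varies) on the level landing at the ramp's foot, its axis across the lane.
- steel_sleeve_center (a point): The steel-grey bearing sleeve, of the same size, in the other lane: the point is its centre. To be left alone.
- deck_foot (a point): Point on the fixed blue and aluminium loading ramp (295 x 166 mm): on the running surface where the level landing ends and the slope begins, midway between the two lanes, 12 mm above the bench. x points up the slope along its surface (10 degrees to level), y across it, left as one looks uphill, z square to it. The landing reaches 80 mm back to a lip 6 mm high. Surfaces are smooth.
- lane_left (a point): Slope surface at the stop (x = 190 mm of deck_foot, same axes), on the centre line of the lane at y = +35 mm. The stop is a rubber pad 32 mm high on a plate 34 mm high; a sleeve against it has its centre 25 mm short of this point and 25 mm above the surface. The lane is 64 mm wide between guide strips 12 mm high; fingertips 18 to 20 mm above the surface clear strips and flap.
- lane_right (a point): The same point of the lane at y = -35 mm.
- pawl_left (a joint): Yellow flap of the left lane, 36 mm wide, 24 mm long, hinged in the slope's surface 71 mm short of the stop and leaning uphill, its free edge 14 mm high. 0 rad = up (held by a light spring, under 1 N), 0.62 = flat. A sleeve pushed up over it presses it flat; it springs up behind the sleeve within about 4 mm of the stop and then keeps it from rolling back.
- pawl_right (a joint): Flap of the right lane (y = -35 mm): the same.
- vial: Small glass oil vial, 24 mm diameter, 59 mm high, standing loose on the bench to the right of the ramp as one looks uphill; origin at the centre of its underside. To be left alone.
- gauge: Steel double-ended plug gauge, 25 x 98 x 25 mm, lying loose on the bench to the left of the ramp as one looks uphill; origin at the centre of its underside, its length along its y axis. To be left alone.

How it is judged:
On the way:
1. the bronze sleeve is half way up the slope, short of the flap, pushed by the fingers (x of bronze_sleeve_center in the frame of deck_foot between 0.06 and 0.125 m and contact force between bronze_sleeve and the fingers above 0.05 N).
At the end, for the whole second after the job is handed in: The bronze sleeve lies still on the slope within about 10 mm of the stop, in its lane, with that lane's flap up behind it (below 0.12 rad); the steel sleeve, vial and gauge are within 15 mm of where they were (x of bronze_sleeve_center in the frame of deck_foot between 0.154 and 0.172 m and z of bronze_sleeve_center in the frame of deck_foot between 0.019 and 0.031 m and ((y of bronze_sleeve_center in the frame of deck_foot between 0.025 and 0.045 m and value of joint pawl_left below 0.12 rad) or (y of bronze_sleeve_center in the frame of deck_foot between -0.045 and -0.025 m and value of joint pawl_right below 0.12 rad)) and linear speed of bronze_sleeve below 0.02 m/s and distance of each of steel_sleeve_center, vial, gauge from where it was at the start of the episode below 0.015 m); the robot touches nothing.
It fails at once if the bronze sleeve is lifted off the running surface (more than about 20 mm above the slope) (z of bronze_sleeve_center in the frame of deck_foot above 0.047 m).
It fails at once if the bronze sleeve runs away (faster than 0.25 m/s, as it does when let go on the slope) (linear speed of bronze_sleeve above 0.25 m/s).
It fails at once if the steel sleeve is moved more than 15 mm (distance of steel_sleeve_center from where it was at the start of the episode above 0.015 m).
It fails at once if the vial or the gauge is moved more than 15 mm (distance of any of vial, gauge from where it was at the start of the episode above 0.015 m).
It also fails if it takes over 40 s, if anything falls off the work surface, if the arm or the gripper's body presses on something with over 40 N, if the wrist force passes 120 N, or if a joint passes its speed limit or range.

ROBOT

A 7-joint arm with a two-finger parallel gripper is mounted at the origin on a cart in front of the work surface, level with it; the furniture and walls round the work are solid. World frame = base frame: x ahead of the robot, y to its left, z up, the work surface at z = 0. Lengths are in m, angles in rad, forces in N, time in s.
With the tool pointing down it reaches from about 0.4 to 0.9 m from the base axis. Payload 5.5 kg.
Tool frame: the origin (TCP) lies at the very end of the fingers, on their centre line; the grasp point (between the pads) lies 19 mm behind it (env.grasp_offset is the distance from the TCP to the grasp point, in m); z points along the fingers, y is the line along which they close (so a half turn about z gives the same grasp; the last joint's range is limited). The gripper opens to 85 mm and grips with 20 to 120 N. Pads are 22 mm wide; open, the fingers measure 114 mm over their backs; the gripper's body (76 mm by 85 mm) begins 54 mm behind the grasp point. The pads swing forward as they close: fully open they stand 13 mm farther back than shut.
Start: joints at [-0.855, 0.501, -0.427, 1.55, 0.221, 1.138, -0.21], TCP at [0.284, 0.585, 0.231] pointing down, gripper open.
Joint ranges: [-2.88, 2.88], [-0.31, 2.03], [-1.54, 1.56], [0.2, 2.42], [-1.41, 4.55], [0.19, 2.02], [-2.57, 2.57]. Speed limits (rad/s): [2.57, 2.57, 3.14, 3.14, 3.14, 3.14, 3.14].

INTERFACE

Orientations are given as a unit quaternion [w, x, y, z].
In Python, from station import status, imaging, job, env gives the robot as it stands.
- The arm moves only by the shell command python3 -m pendant 'ROWS' [OPENING]. ROWS is a JSON object of lists of equal length, an entry for each row: "linear": the shift along the world's x, y, z normalised to -1 to 1, where 1 is 0.075 m, a list of three; "twist": the turn about the world's z normalised to -1 to 1, where 1 is 90 degrees. A call has exactly 10 rows; each row shifts and turns the commanded pose from where the row before left it; what a row does not reach is not made up. A row lasts 1/8 s, in which the tool goes at most 62.5 mm and 10.7 degrees, less where a joint would pass 70% of its speed; a pose out of reach is approached as far as the arm can. A call with a number of a shift or a turn outside -1 to 1 is refused whole. A call with a gripper value outside its range is refused whole. OPENING is the gripper's target within -1 to 1 (fully open at 1, half-way at 0, shut at -1), set as the call begins (- or left out, the last holds). The fingers move at their own pace and stop on an object; the grip force is fixed at half the most. Time passes only in rows, so rows that do not move let the fingers close, or fill a call up. It gives the time, the measured TCP pose, the force, the opening and the grip force at its end, in the units of the state.
- status.sense(): the state, without advancing time (a new reading comes with each control period).
- imaging.read_camera(name): name is "scene" or "top" or "wrist"; returns a dict with "image" (480x640x3 uint8, red, green, blue), "range_z" (480x640 float32, m along the optical axis (not along the pixel's ray), 0 where there is no reading), "mtx" (3x3 intrinsics, pixels), "xyz" and "rotation" of the camera in the world; the wrist camera has in their place "hand_eye" (4x4, takes a point from camera to tool coordinates, whose origin is the TCP and whose axes are the flange's). Camera axes: x right, y down, z forward; pixel columns grow to the right and rows downward; lengths in m; the calibration is good to about 2 mm. A picture is of the moment at which its call begins: read the wrist's pose just before it.
- job.hand_in(): hands the job in; it is judged then, once.
The state is a dict: "clock": time; "qpos": joint angles; "dq": joint speeds; "joint_torque": joint torques, N m; "ee_pos": TCP position; "eef_rot": TCP orientation; "contact_force": force on the tool from outside, world axes, zero at the start; "ft_torque": the same for the moment, N m; "finger_gap": finger opening in m; "gripper_force": force on a finger pad.
Only numpy, scipy, OpenCV 4.12 (cv2) and the standard library are available. Lean on these libraries where they do the work, as an engineer would, in place of code of your own. Each camera call takes 0.05 s, during which the arm holds its last target. There are 200 camera calls.

## Working session

There is one attempt and no reset: what is moved stays moved. The work goes in short steps, Python scripts to look and compute and a shell command to move; the robot and the scene stay as the last step left them, time stands still between calls to the robot, and variables do not carry over. Pictures are saved under pics/ and viewed, at most 10 in all, crops included, and the job is handed in when it is done.

```bash
mkdir -p pics; ls
python3 - <<'E'
from station import status, imaging, job, env
import cv2,numpy as np
s=status.sense();print(s)
for n in("scene","top"):
    c=imaging.read_camera(n);cv2.imwrite(f"pics/{n}0.png",c["image"][:,:,::-1]);np.savez(f"{n}0.npz",**c);print(n,c["mtx"],c["xyz"],c["rotation"])
E
```

```text
pics
{'clock': 0.0, 'qpos': array([-0.85480089,  0.50186282, -0.42678921,  1.5514623 ,  0.22082209,
        1.13827805, -0.21029814]), 'dq': array([-0.00138346, -0.00035783, -0.00029494, -0.00087457, -0.00050841,
        0.00125174,  0.00141224]), 'joint_torque': array([ 4.09423310e-04, -5.69539332e+01, -5.81560314e+00, -2.80929118e+01,
        1.06787132e-02,  1.24210602e-02,  5.97173084e-06]), 'ee_pos': array([0.28410448, 0.58385246, 0.23024466]), 'eef_rot': array([-2.44288569e-04,  2.24436030e-01,  9.74488337e-01, -9.43326828e-04]), 'contact_force': array([ 0.00425062, -0.32153064, -0.28466397]), 'ft_torque': array([ 0.06660679, -0.00086243, -0.00487777]), 'gripper_force': 0.0, 'finger_gap': 0.08550049236300492}
scene [[557.10733042   0.         319.38492949]
 [  0.         557.10733042 240.38145002]
 [  0.           0.           1.        ]] [ 0.22045682 -0.50102017  0.52642124] [-0.474201    0.84874378 -0.20670559  0.10972787]
top [[546.75021751   0.         332.07832669]
 [  0.         546.75021751 237.74104836]
 [  0.           0.           1.        ]] [0.45115781 0.13669275 0.94285404] [-0.03604529  0.70723846 -0.70445653  0.04749194]
```

View pics/scene0.png

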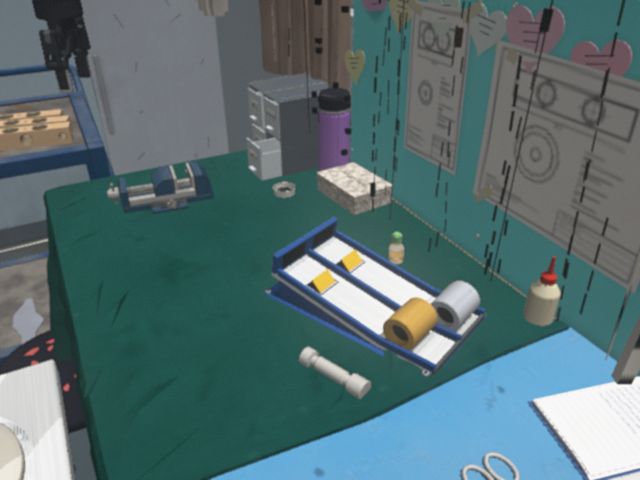

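View pics/top0.png

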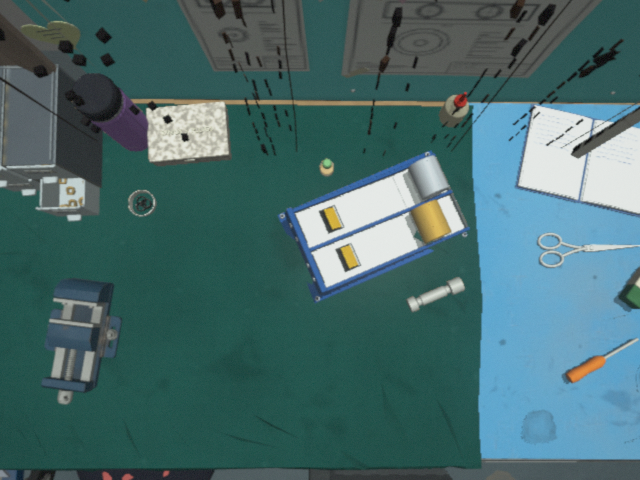

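The scene view (sleeves at about (410,322) bronze and (457,303) steel) and the top view agree. The bronze sleeve at (431,221) is in the left lane as one looks uphill. Uphill is image-left, the flaps are at (333,219) and (347,257), the vial is at (326,167) and the gauge at (436,294).

```bash
cat > h.py <<'E'
import numpy as np,cv2
from scipy.spatial.transform import Rotation as R
def cloud(c):
    K=c["mtx"];z=c["range_z"];v,u=np.mgrid[:480,:640]
    p=np.stack([(u-K[0,2])/K[0,0]*z,(v-K[1,2])/K[1,1]*z,z],-1)
    q=c["rotation"];return p@R.from_quat(np.roll(q,-1)).as_matrix().T+c["xyz"]
def masks(c):
    h=cv2.cvtColor(np.ascontiguousarray(c["image"]),cv2.COLOR_RGB2HSV);P=cloud(c)
    ok=(c["range_z"]>0)&(P[...,0]>.3)&(P[...,0]<.65)&(P[...,1]>-.15)&(P[...,1]<.3)&(P[...,2]>.004)&(P[...,2]<.1)
    H,S,V=h[...,0],h[...,1],h[...,2]
    return P,{k:m&ok for k,m in dict(bronze=(H>10)&(H<26)&(S>110)&(V>60)&(P[...,1]<.06),yellow=(H>15)&(H<30)&(S>150)&(V>120)&(P[...,1]>.06),white=(S<25)&(V>200),blue=(H>100)&(H<125)&(S>120)).items()}
E
python3 - <<'E'
from h import *
for n in("top","scene"):
    c=np.load(n+"0.npz");P,M=masks(c)
    print(n,"bench z",np.median(P[400,150:400,2]) if n=="top" else np.median(P[420,150:250,2]))
    for k,m in M.items():
        m=cv2.erode(m.astype(np.uint8),np.ones((2,2)))>0
        p=P[m];print(k,len(p),p.mean(0).round(4),np.percentile(p,2,axis=0).round(4),np.percentile(p,98,axis=0).round(4))
    m=M["yellow"].astype(np.uint8);N,_,st,ce=cv2.connectedComponentsWithStats(m)
    for i in range(1,N):
        if st[i,4]>30: print("flap",ce[i].round(1),P[_==i].mean(0).round(4))
    w=P[M["white"]&(P[...,1]>0.05)];w=w[w[:,2]<.06]
    A=np.c_[w[:,:2],np.ones(len(w))];k=np.ones(len(w),bool)
    for _ in range(8):
        s=np.linalg.lstsq(A[k],w[k,2],rcond=None)[0];k=abs(A@s-w[:,2])<.003
    print("plane",s,k.sum(),"dir",np.degrees(np.arctan2(s[1],s[0])),"slope",np.degrees(np.arctan(np.hypot(s[0],s[1]))))
    r=P[M["white"]|M["blue"]|M["bronze"]][:,:2].astype(np.float32)
    (cx,cy),(w_,h_),a=cv2.minAreaRect((r*1000));print("rect",cx,cy,w_,h_,a)
    b=P[M["bronze"]];
    from scipy.optimize import least_squares
    # cylinder axis horizontal angle t, centre line offset d, height z ; radius .025
    f=lambda q:np.hypot(b[:,0]*-np.sin(q[0])+b[:,1]*np.cos(q[0])-q[1],b[:,2]-q[2])-.025
    o=least_squares(f,[np.radians(20)+0,b[:,1].mean()*np.cos(.35)-b[:,0].mean()*np.sin(.35),.037],loss="soft_l1",f_scale=.001)
    e=np.array([np.cos(o.x[0]),np.sin(o.x[0])]);ax=b[:,:2]@e;mid=(np.percentile(ax,1)+np.percentile(ax,99))/2
    print("cyl",np.degrees(o.x[0]),o.x,"len",np.percentile(ax,99)-np.percentile(ax,1),"centre",e*mid+np.array([-e[1],e[0]])*o.x[1],o.x[2],abs(o.fun).mean())
E
```

```text
top bench z 0.007400998059741926
bronze 814 [ 0.5849 -0.0407  0.0592] [ 0.5571 -0.0646  0.0503] [ 0.6125 -0.0187  0.0642]
yellow 296 [0.5587 0.1083 0.0443] [0.5126 0.0857 0.0363] [0.6044 0.1309 0.0517]
white 6451 [0.5743 0.0596 0.0275] [ 0.4849 -0.0881  0.0113] [0.6439 0.1642 0.045 ]
blue 1813 [0.5358 0.0648 0.0345] [ 0.3758 -0.1472  0.0046] [0.6411 0.2013 0.0821]
flap [331.7 217.9] [0.5912 0.123  0.0439]
flap [348.5 256.2] [0.5274 0.0951 0.0442]
plane [-0.07108009  0.15994056  0.05739308] 3835 dir 113.96111111001616 slope 9.927573668069758
rect 475.15130615234375 32.72035217285156 365.3689880371094 349.61944580078125 89.99604797363281
cyl 23.977074041450468 [ 0.41847889 -0.27820754  0.03726847] len 0.05712023315750825 centre [ 0.5872718  -0.04329311] 0.03726846824354039 0.0010964298076726344
scene bench z 0.007297789656471987
bronze 1122 [ 0.5872 -0.0524  0.0539] [ 0.5599 -0.0728  0.0341] [ 0.6178 -0.028   0.0625]
yellow 348 [0.5541 0.1066 0.0412] [0.5121 0.0856 0.0351] [0.6046 0.1313 0.0476]
white 4771 [0.5725 0.049  0.0264] [ 0.4629 -0.087   0.0111] [0.6443 0.1718 0.0454]
blue 3930 [ 0.4874 -0.0566  0.0168] [ 0.3185 -0.1492  0.0041] [0.6384 0.1756 0.0797]
flap [351.1 260. ] [0.5898 0.1232 0.042 ]
flap [322.8 280.9] [0.5253 0.0948 0.0418]
plane [-0.07103125  0.16187593  0.0562869 ] 2887 dir 113.69189241161115 slope 10.02487073744036
rect 474.99554443359375 73.22610473632812 446.4566650390625 349.8401794433594 89.9954833984375
cyl 22.687024459098033 [ 0.39596327 -0.26290987  0.03681047] len 0.05782630246996129 centre [ 0.5849814  -0.04041102] 0.03681047340601653 0.0011395587571157244
```

Run:
```python
from h import *
from station import imaging
print(imaging.read_camera("wrist")["hand_eye"].round(3))
for n in("top","scene"):
    c=np.load(n+"0.npz");P=cloud(c)
    b=(P[...,0]>.5)&(P[...,0]<.75)&(P[...,1]>-.25)&(P[...,1]<.15)&(P[...,2]>.09)&(c["range_z"]>0)
    p=P[b]
    for lo,hi in((.09,.12),(.12,.2),(.2,.3),(.3,.5)):
        q=p[(p[:,2]>lo)&(p[:,2]<hi)]
        if len(q): print(n,lo,len(q),"x pct",np.percentile(q[:,0],[0,2,10,50]).round(3),"min-x pts",q[q[:,0].argsort()[:3]].round(3).tolist())
    g=P[100:118,445:470] if n=="top" else P[262:320,530:560]
    g=g.reshape(-1,3);g=g[g[:,0]<.8];print(n,"glue",g.min(0).round(3),np.median(g,0).round(3),g.max(0).round(3))
```

```text
[[-0.    -0.952 -0.306  0.079]
 [ 1.    -0.     0.     0.001]
 [-0.    -0.306  0.952 -0.141]
 [ 0.     0.     0.     1.   ]]
top 0.09 62 x pct [0.687 0.687 0.695 0.711] min-x pts [[0.687, 0.041, 0.1], [0.687, 0.04, 0.093], [0.688, 0.041, 0.109]]
top 0.12 240 x pct [0.69  0.691 0.692 0.699] min-x pts [[0.69, -0.205, 0.194], [0.691, -0.205, 0.169], [0.691, -0.204, 0.159]]
top 0.2 422 x pct [0.69  0.691 0.692 0.703] min-x pts [[0.69, 0.039, 0.216], [0.69, 0.039, 0.218], [0.691, 0.039, 0.226]]
top 0.3 1920 x pct [0.693 0.696 0.703 0.708] min-x pts [[0.693, -0.242, 0.311], [0.694, 0.041, 0.345], [0.694, 0.041, 0.347]]
top glue [ 0.451 -0.121  0.009] [ 0.774 -0.082  0.063] [0.799 0.137 0.943]
scene 0.09 229 x pct [0.685 0.688 0.694 0.709] min-x pts [[0.685, 0.042, 0.095], [0.686, 0.042, 0.093], [0.686, 0.043, 0.096]]
scene 0.12 772 x pct [0.689 0.69  0.692 0.698] min-x pts [[0.689, -0.204, 0.181], [0.69, -0.204, 0.176], [0.69, -0.205, 0.165]]
scene 0.2 792 x pct [0.688 0.689 0.691 0.7  ] min-x pts [[0.688, -0.203, 0.216], [0.689, 0.04, 0.216], [0.689, -0.203, 0.211]]
scene 0.3 1290 x pct [0.692 0.694 0.701 0.706] min-x pts [[0.692, 0.041, 0.342], [0.692, 0.041, 0.351], [0.693, 0.043, 0.338]]
scene glue [ 0.22  -0.501  0.007] [ 0.771 -0.094  0.056] [ 0.8   -0.067  0.526]
```

```bash
python3 -m pendant '{"linear":[[0.216,-0.449,0],[0.216,-0.449,0],[0.216,-0.449,0],[0.216,-0.449,0],[0.216,-0.449,0],[0.216,-0.449,0],[0.216,-0.449,0],[0.216,-0.449,0],[0.216,-0.449,0],[0.216,-0.449,0]],"twist":[-0.0447,-0.0447,-0.0447,-0.0447,-0.0447,-0.0447,-0.0447,-0.0447,-0.0447,-0.0447]}' -1
python3 -m pendant '{"linear":[[0.2,-0.449,-0.1],[0.2,-0.449,-0.1],[0.2,-0.449,-0.1],[0.2,-0.449,-0.1],[0.2,-0.449,-0.1],[0.2,-0.449,-0.1],[0.2,-0.449,-0.1],[0.2,-0.449,-0.1],[0.2,-0.42,-0.1],[0,0,0]],"twist":[0,0,0,0,0,0,0,0,0,0]}'
python3 - <<'E'
from station import status
from h import *
s=status.sense();print(s["ee_pos"],R.from_quat(np.roll(s["eef_rot"],-1)).as_matrix().round(3),s["qpos"].round(2))
E
```

```text
clock: 1.4
ee_pos: [0.4466, 0.2465, 0.2312]
eef_rot: [-0.0, 0.547, 0.837, -0.0]
contact_force: [-0.3, -0.3, -0.2]
finger_gap: -0.0001
gripper_force: 0.0
clock: 2.65
ee_pos: [0.5812, -0.057, 0.1628]
eef_rot: [-0.0, 0.548, 0.836, -0.001]
contact_force: [-1.0, -0.3, 0.3]
finger_gap: 0.0001
gripper_force: 0.0
[ 0.58124682 -0.05701458  0.16276598] [[-0.399  0.917 -0.001]
 [ 0.917  0.399 -0.002]
 [-0.001 -0.002 -1.   ]] [ 0.06  0.43 -0.01  1.79  0.01  0.92  0.46]
```

```bash
python3 -m pendant '{"linear":[[0.115,-0.147,0],[0.115,-0.147,0],[0.115,-0.147,0],[0,0,-0.3],[0,0,-0.3],[0,0,-0.3],[0,0,-0.3],[0,0,-0.3],[0,0,-0.26],[0,0,0]],"twist":[0,0,0,0,0,0,0,0,0,0]}'
python3 - <<'E'
from station import imaging,status
from h import *
print(status.sense()["ee_pos"])
c=imaging.read_camera("scene");cv2.imwrite("pics/s1.png",cv2.resize(c["image"][200:400,300:540,::-1],None,fx=2.5,fy=2.5))
E
```

```text
clock: 3.9
ee_pos: [0.6059, -0.0862, 0.0301]
eef_rot: [-0.001, 0.546, 0.838, -0.001]
contact_force: [-0.3, 0.7, 0.6]
finger_gap: -0.0003
gripper_force: 0.0
[ 0.60592745 -0.08618487  0.03009103]
```

View pics/s1.png

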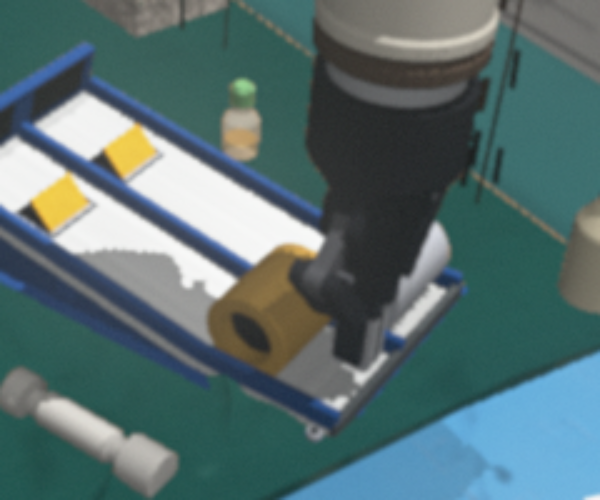

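The crop shows the shut fingertips (350,340) standing squarely behind the bronze sleeve (270,310) and clear of the steel one. Pushing slowly.

```bash
python3 -m pendant '{"linear":[[-0.027,0.061,0],[-0.027,0.061,0],[-0.027,0.061,0],[-0.027,0.061,0],[-0.027,0.061,0],[-0.027,0.061,0],[-0.027,0.061,0.0118],[-0.027,0.061,0.0118],[-0.027,0.061,0.0118],[-0.027,0.061,0.0118]],"twist":[0,0,0,0,0,0,0,0,0,0]}'
python3 -m pendant '{"linear":[[-0.027,0.061,0.0118],[-0.027,0.061,0.0118],[-0.027,0.061,0.0118],[-0.027,0.061,0.0118],[-0.027,0.061,0.0118],[-0.027,0.061,0.0118],[-0.027,0.061,0.0118],[-0.027,0.061,0.0118],[-0.027,0.061,0.0118],[-0.027,0.061,0.0118]],"twist":[0,0,0,0,0,0,0,0,0,0]}'
cat > look.py <<'E'
import sys
from station import imaging,status
from h import *
from scipy.optimize import least_squares
e=np.array([-.4035,.915]);l=np.array([-.915,-.4035]);o0=np.array([.586,-.042])
t=status.sense()["ee_pos"];print("tcp s,l,z",(t[:2]-o0)@e,(t[:2]-o0)@l,t[2])
for n in ("scene","top"):
    c=imaging.read_camera(n);P=cloud(c);h=cv2.cvtColor(np.ascontiguousarray(c["image"]),cv2.COLOR_RGB2HSV)
    d=(P[...,:2]-o0)@l;s=(P[...,:2]-o0)@e
    m=(h[...,0]>10)&(h[...,0]<24)&(h[...,1]>90)&(h[...,2]>50)&(abs(d)<.04)&(s>-.05)&(s<.22)&(P[...,2]>.05)
    b=P[m];sb=s[m]
    f=lambda q:np.hypot(sb-q[0],b[:,2]-q[1])-.025
    r=least_squares(f,[np.median(sb),np.median(b[:,2])-.02],loss="soft_l1",f_scale=.001)
    print(n,len(b),"sleeve s,z",r.x.round(4),"resid",abs(r.fun).mean().round(4))
    if n==sys.argv[2]: cv2.imwrite(sys.argv[1],cv2.resize(c["image"][180:400,250:500,::-1] if n=="scene" else c["image"][130:310,270:490,::-1],None,fx=2.5,fy=2.5))
E
python3 look.py pics/s2.png scene
```

```text
clock: 5.2
ee_pos: [0.5871, -0.0404, 0.0356]
eef_rot: [0.0, 0.546, 0.838, 0.0]
contact_force: [0.9, -2.4, 1.1]
finger_gap: -0.0002
gripper_force: 0.9
clock: 6.45
ee_pos: [0.5666, 0.0056, 0.0442]
eef_rot: [-0.0, 0.546, 0.838, -0.0]
contact_force: [0.7, -1.9, 1.1]
finger_gap: -0.0
gripper_force: 0.9
tcp s,l,z 0.05137225664621979 -0.0014054670260651816 0.044248428342911844
scene 610 sleeve s,z [0.0876 0.0477] resid 0.0022
top 992 sleeve s,z [0.0861 0.0492] resid 0.0016
```

View pics/s2.png

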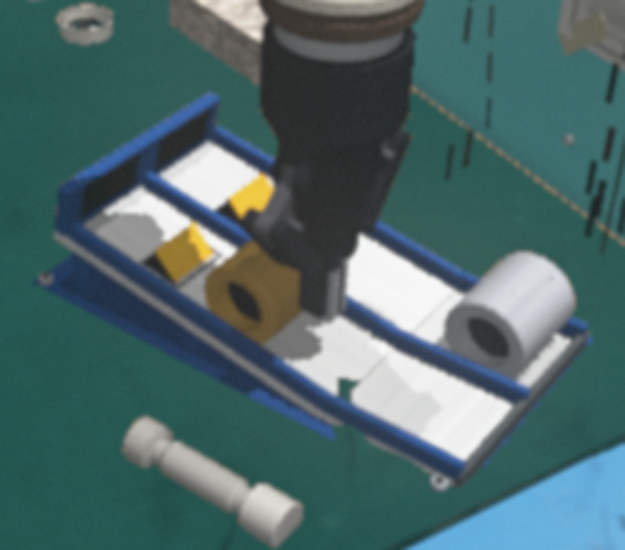

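The sleeve (250,300 in the crop) is half way up, square in its lane against the fingers, and short of the flap (185,250).

```bash
python3 -m pendant '{"linear":[[-0.027,0.061,0.0105],[-0.027,0.061,0.0105],[-0.027,0.061,0.0105],[-0.027,0.061,0.0105],[-0.027,0.061,0.0105],[-0.027,0.061,0.0105],[-0.027,0.061,0.0105],[-0.027,0.061,0.0105],[-0.027,0.061,0.0105],[-0.027,0.061,0.0105]],"twist":[0,0,0,0,0,0,0,0,0,0]}'
python3 -m pendant '{"linear":[[-0.021,0.049,0.009],[-0.021,0.049,0.009],[-0.021,0.049,0.009],[-0.021,0.049,0.009],[-0.021,0.049,0.009],[-0.021,0.049,0.009],[-0.021,0.049,0.009],[-0.021,0.049,0.009],[0,0,0],[0,0,0]],"twist":[0,0,0,0,0,0,0,0,0,0]}'
python3 look.py pics/s3.png scene
```

```text
clock: 7.8
ee_pos: [0.5468, 0.0507, 0.0524]
eef_rot: [0.0, 0.546, 0.838, 0.0]
contact_force: [1.6, -2.8, 1.3]
finger_gap: 0.0001
gripper_force: 1.6
clock: 9.05
ee_pos: [0.5336, 0.0807, 0.0573]
eef_rot: [-0.0, 0.546, 0.838, -0.0]
contact_force: [0.7, -0.5, -0.4]
finger_gap: 0.0
gripper_force: 0.1
tcp s,l,z 0.13343229866067768 -0.0015329951077795517 0.05733459790428343
scene 758 sleeve s,z [0.1698 0.0627] resid 0.0037
top 584 sleeve s,z [0.1664 0.0633] resid 0.001
```

View pics/s3.png

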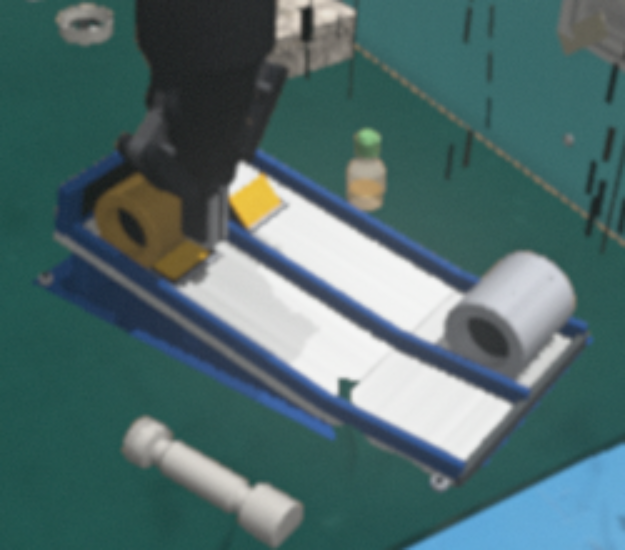

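The sleeve (140,220) is close to the stop, but the flap (185,262) is still pressed down. I'll push the last millimetres in finer steps.

```bash
python3 -m pendant '{"linear":[[-0.008,0.0185,0.003],[-0.008,0.0185,0.003],[-0.008,0.0185,0.003],[-0.008,0.0185,0.003],[-0.008,0.0185,0.003],[-0.008,0.0185,0.003],[-0.008,0.0185,0.003],[0,0,0],[0,0,0],[0,0,0]],"twist":[0,0,0,0,0,0,0,0,0,0]}'
python3 look.py pics/s4.png scene
```

```text
clock: 10.4
ee_pos: [0.5298, 0.0901, 0.0591]
eef_rot: [0.0, 0.546, 0.838, 0.0]
contact_force: [0.7, -1.4, 1.3]
finger_gap: -0.0001
gripper_force: 0.7
tcp s,l,z 0.14358443622211078 -0.0018895061278569596 0.05907692594207194
scene 765 sleeve s,z [0.1798 0.0645] resid 0.0037
top 463 sleeve s,z [0.1766 0.0653] resid 0.0016
```

View pics/s4.png

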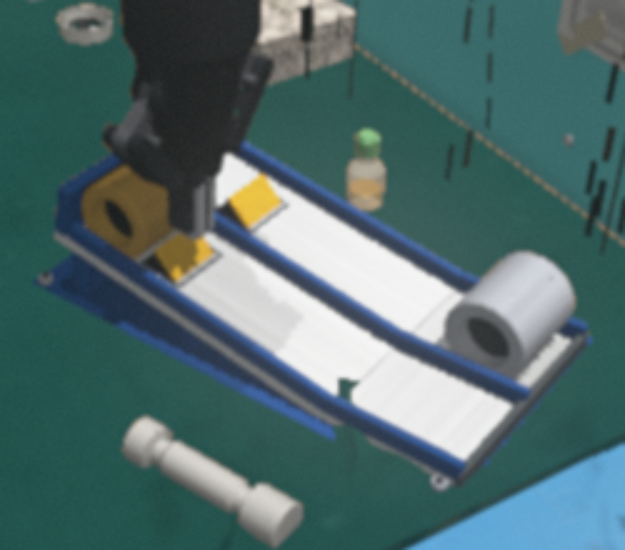

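The flap at (185,255) now appears up behind the sleeve. The push force is still only about 1.5 N, so I'll go on gently until the sleeve touches the stop.

```bash
python3 -m pendant '{"linear":[[-0.0054,0.0122,0.002],[0,0,0],[-0.0054,0.0122,0.002],[0,0,0],[-0.0054,0.0122,0.002],[0,0,0],[0,0,0],[0,0,0],[0,0,0],[0,0,0]],"twist":[0,0,0,0,0,0,0,0,0,0]}'
python3 look.py pics/s5.png top
```

```text
clock: 11.75
ee_pos: [0.5289, 0.0916, 0.0594]
eef_rot: [0.001, 0.546, 0.838, -0.0]
contact_force: [2.6, -5.0, -1.0]
finger_gap: 0.0002
gripper_force: 2.8
tcp s,l,z 0.14528715061936667 -0.0017007463546431117 0.05942353539579728
scene 760 sleeve s,z [0.1814 0.0649] resid 0.0039
top 404 sleeve s,z [0.1781 0.0656] resid 0.0017
```

Force has risen to about 5.6 N and the tip has stalled, so the sleeve is at the stop. Backing off slowly.

```bash
python3 -m pendant '{"linear":[[0.011,-0.0244,0],[0.011,-0.0244,0],[0.011,-0.0244,0],[0.011,-0.0244,0],[0.011,-0.0244,0],[0.011,-0.0244,0],[0.011,-0.0244,0],[0.011,-0.0244,0],[0,0,0],[0,0,0]],"twist":[0,0,0,0,0,0,0,0,0,0]}'
python3 look.py pics/s6.png scene
```

```text
clock: 13.1
ee_pos: [0.535, 0.0783, 0.0595]
eef_rot: [-0.0, 0.546, 0.838, 0.0]
contact_force: [-0.4, -0.6, -0.0]
finger_gap: -0.0002
gripper_force: 0.0
tcp s,l,z 0.13064387885267903 -0.0018800549924116432 0.059491718182103866
scene 905 sleeve s,z [0.1779 0.0643] resid 0.0035
top 874 sleeve s,z [0.1747 0.0648] resid 0.0029
```

View pics/s6.png

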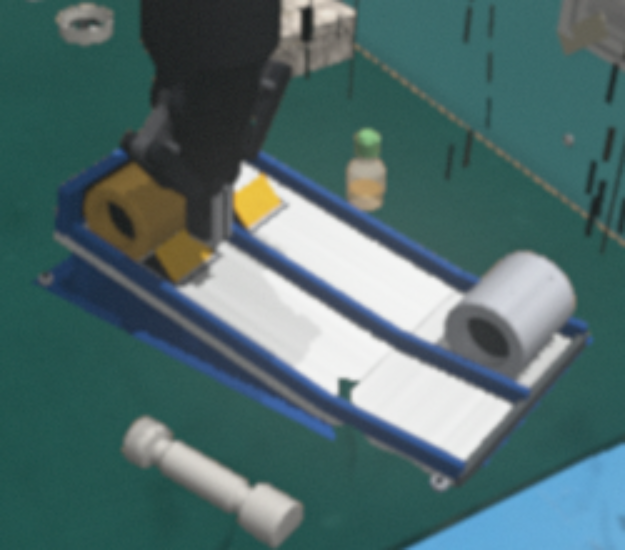

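The sleeve (125,215) has rolled back only about 3.5 mm and rests against the raised flap (180,255), with no force on the fingers. Now raising the hand clear.

```bash
python3 -m pendant '{"linear":[[0.03,-0.07,0.02],[0.03,-0.07,0.02],[0,0,0.2],[0,0,0.3],[0,0,0.3],[0,0,0.3],[0,0,0.3],[-0.2,0.45,0.2],[-0.2,0.45,0],[0,0,0]],"twist":[0,0,0,0,0,0,0,0,0,0]}'
python3 -m pendant '{"linear":[[-0.25,0.5,0],[-0.25,0.5,0],[-0.25,0.5,0],[-0.25,0.5,0],[-0.25,0.5,0],[-0.25,0.5,0],[0,0,0],[0,0,0],[0,0,0],[0,0,0]],"twist":[0,0,0,0,0,0,0,0,0,0]}'
python3 look.py pics/s7.png scene
```

```text
clock: 14.45
ee_pos: [0.5085, 0.1389, 0.1839]
eef_rot: [-0.0, 0.544, 0.839, 0.001]
contact_force: [-0.4, -0.5, -0.2]
finger_gap: -0.0002
gripper_force: 0.0
clock: 15.7
ee_pos: [0.3979, 0.3591, 0.1826]
eef_rot: [0.0, 0.547, 0.837, -0.0]
contact_force: [0.2, -0.4, 0.3]
finger_gap: -0.0001
gripper_force: 0.0
tcp s,l,z 0.4428661012312216 0.010280457054030958 0.18256962306626848
scene 1352 sleeve s,z [0.1781 0.0644] resid 0.0022
top 1115 sleeve s,z [0.1747 0.0647] resid 0.0009
```

View pics/s7.png

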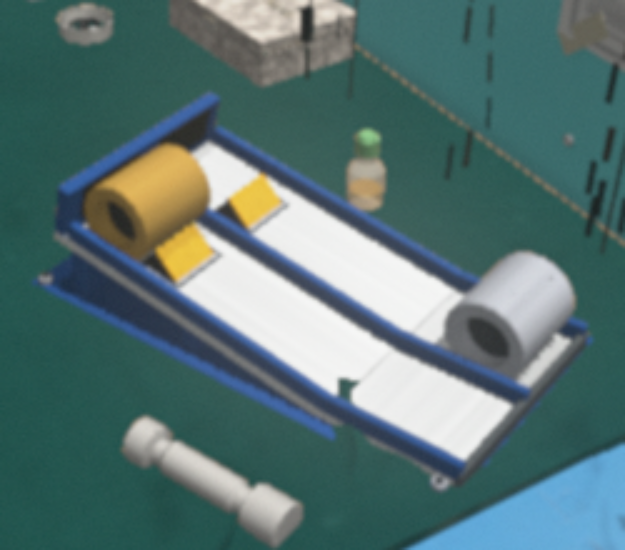

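The sleeve (150,200) rests at the stop with its flap (185,253) up like the other one. The steel sleeve, vial and gauge have not moved, and the hand is clear.

```bash
python3 -c "
from station import job
print(job.hand_in())"
```

```text
the job is handed in; nothing more can be done
None
```

The bronze sleeve is at the top of the left lane, about 3.5 mm back from the stop and held by its raised flap; the steel sleeve, vial and gauge look undisturbed, the hand is clear, and the job is handed in (the verdict was not shown).

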